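# Put the forming stakes back in their holders

## Task

Tidy the metalsmith's bench: stand each of the four loose steel stakes upright in the oak holder whose recess has the shape and size of its foot, seated flat on the recess floor. Set each one down rather than dropping it, leave the unfinished bangle where it lies, and let go of everything at the end.

Things in the scene. Friction and masses are not known exactly. Their poses are not given: they have to be found in the camera images.
- dome_stake: Domed stake (mushroom-shaped forming anvil), steel, standing loose, about 0.65 kg, 74 mm high: round foot 60 mm across and 12 mm thick, stem 22 mm across, round head 44 mm across with an upright rim from 44 to 62 mm height (grip it there) and a shallow dome above. Origin: centre of the underside of the foot; z up. Round, so yaw does not matter.
- flat_stake: Flat stake, steel, standing loose, about 0.63 kg, 62 mm high: square foot 56 x 56 mm, 12 mm thick, stem 22 mm across, square flat head 44 x 44 mm from 44 to 62 mm height (grip it by two opposite sides). Origin: centre of the underside of the foot; z up. x and y run parallel to the sides of foot and head.
- bar_stake: Bar stake, steel, standing loose, about 0.76 kg, 73 mm high: oblong foot 80 mm (along x) x 38 mm (along y), 12 mm thick, a narrow web 14 mm thick and 40 mm long, and on top a bar 70 mm long (along x) and 22 mm wide (along y) with upright sides from 44 to 62 mm height (grip it across y there, at mid length) and a half-round top. Origin: centre of the underside of the foot; z up. 
- post_stake: Post stake, steel, standing loose, about 0.36 kg, 75 mm high: small round foot 40 mm across, 12 mm thick, and a plain upright post 24 mm across from there to the top (grip it at 45 to 65 mm height). Origin: centre of the underside of the foot; z up. Round, so yaw does not matter.
- dome_holder: Holder for the domed stake: 96 x 96 mm block with the large round recess, 76 mm across. Fixed light-oak block, 16 mm high; its recess is 8 mm deep with a dark floor 8 mm above the bench. Origin: centre of the block's underside, straight below the middle of the recess; z up. 
- flat_holder: Holder for the flat stake: 92 x 92 mm block with a square recess 72 x 72 mm, sides along x and y. Fixed light-oak block, 16 mm high; its recess is 8 mm deep with a dark floor 8 mm above the bench. Origin: centre of the block's underside, straight below the middle of the recess; z up. 
- bar_holder: Holder for the bar stake: 76 mm (x) x 118 mm (y) block with an oblong recess 54 mm (along x) x 96 mm (along y); the stake's x axis must lie along the holder's y axis, either way round. Fixed light-oak block, 16 mm high; its recess is 8 mm deep with a dark floor 8 mm above the bench. Origin: centre of the block's underside, straight below the middle of the recess; z up. 
- post_holder: Holder for the post stake: 76 x 76 mm block with the small round recess, 56 mm across. Fixed light-oak block, 16 mm high; its recess is 8 mm deep with a dark floor 8 mm above the bench. Origin: centre of the block's underside, straight below the middle of the recess; z up. 
- bangle: Unfinished bright metal bangle lying flat and loose among the stakes, 62 mm across, 12 mm high, 30 g; not to be moved. Origin: centre of its underside. (The other bench clutter among the stakes and holders is below 25 mm high.)
Mind the look-alikes: they are no part of the job. Leave any red look-alike of the flat_stake alone. Leave any brown look-alike of the dome_stake alone.

How it is judged:
By the outcome, as a careful person would: the job done as asked, in the order asked, and still so for the second after the job is handed in, with the robot touching nothing.
It also fails if it takes over 125 s, if anything falls off the work surface, if the arm or the gripper's body presses on something with over 40 N, if the wrist force passes 120 N, or if a joint passes its speed limit or range.

## Robot

A 6-joint arm with a two-finger parallel gripper is mounted at the origin on the work surface. World frame = base frame: x ahead of the robot, y to its left, z up, the work surface at z = 0. Lengths are in m, angles in degrees, forces in N, time in s.
With the tool pointing down it reaches from about 0.375 to 0.975 m from the base axis. Payload 3.8 kg.
Tool frame: the origin (TCP) lies on the mounting face of the last link; the fingertips stand ahead of it and the grasp point (between the pads) lies 155 mm ahead of it (arm.tip_reach is the z of the fingertips in the tool frame, in m); z points along the fingers, y is the direction in which the jaws open and shut (so a half turn about z gives the same grasp; the last joint's range is limited). The gripper opens to 85 mm and grips with 20 to 120 N. Pads are 22 mm wide; open, the fingers measure 114 mm over their backs; the gripper's body (76 mm by 85 mm) begins 54 mm behind the grasp point. The pads swing forward as they close: fully open they stand 13 mm farther back than shut.
Start: joints at [-75.338, 15.12, 91.902, -0, 72.978, -2.114], TCP at [0.195, -0.646, 0.405] pointing down, gripper open.
Joint ranges: [-150.88, 150.88], [-54.13, 125.18], [17.81, 147.31], [-75.09, 255.09], [0, 152.58], [-146.25, 146.25]. Speed limits (degrees/s): [147.25, 147.25, 180, 180, 180, 180].

## Interface

Orientations are given as a 3x3 rotation matrix whose columns are the frame's x, y, z axes.
In Python, from bench import arm gives the robot as it stands.
- The arm moves only by the shell command python3 -m creep 'ROWS' [FORCE]. ROWS is JSON, a list of rows, each a list of 7 numbers: the gripper command: -1 is shut, 1 is fully open, values between are in proportion, then the shift along the tool's x, y, z in m, then the turn, a rotation vector about the tool's x, y, z in rad. A call has 1 to 10 rows; each row shifts and turns the pose as measured when the row begins, along the tool's axes as they then stand; what a row does not reach is not made up. A row lasts 1/8 s, in which the tool goes at most 62.5 mm and 10.7 degrees, less where a joint would pass 70% of its speed; a pose out of reach is approached as far as the arm can. A call is refused whole if a number of a shift passes 0.0625 or a number of a turn 0.188, either way. A call with a gripper value outside its range is refused whole. The fingers move at their own pace and stop on an object; FORCE is the grip in N (left out, the last holds). Time passes only in rows, so rows that do not move let the fingers close. It gives the time, the measured TCP pose, the force and the opening at its end, in the units of the state.
- arm.get_state(): the state, without advancing time (a new reading comes with each control period).
- arm.snapshot(name): name is "scene" or "top" or "wrist"; returns the picture (480x640x3 uint8, red, green, blue); there is no depth.
- arm.camera_params(name): a dict with "fx", "fy", "cx", "cy" (pixels), "k1" (the pictures are not rectified: a ray, as slopes to the right and down, at radius r is drawn at 1 + k1 r^2 times it, then the intrinsics apply), "rvec" (rotation vector, rad) and "tvec" (3), from world to camera coordinates, as OpenCV has them. Camera axes: x right, y down, z forward; pixel columns grow to the right and rows downward; lengths in m; the calibration is good to about 2 mm. A picture is of the moment at which its call begins: read the wrist's pose just before it. camera_params takes no time and is no camera call; for the wrist camera it gives the pose at the moment of the call.
- arm.sign_off(): hands the job in, once; it reports no verdict.
Trained networks look in the newest picture that a camera, given by its name, has taken for a name from the list of things; names that differ only in an ending like _2 or _b are one class to them, and where a whole thing is asked for, a point or a joint stands for the part that bears it (a point fixed in the world has none). Each returns a list of dicts, best first, with "conf" (0 to 1); they miss things now and then, are a little off and sometimes report something else, mostly with a low value. They report only what shows in the picture. A call takes as long as a camera call. They do not tell look-alikes from the thing itself.
- arm.cut_out(name, camera): "mask" (480x640 bool, what is visible of it) and "rect" ([left, top, width, height] in pixels, round what is visible of it).
The state is a dict: "t": time; "joint_positions": joint angles; "joint_vel": joint speeds; "tau": joint torques, N m; "position": TCP position; "ee_rot": TCP orientation; "wrist_force": force on the tool from outside, world axes, zero at the start; "ft_torque": the same for the moment, N m; "width": opening from 0.0 (shut) to 1.0 (fully open).
Only numpy, scipy, OpenCV 4.12 (cv2) and the standard library are available. Lean on these libraries where they do the work, as an engineer would, in place of code of your own. Each camera call takes 0.05 s, during which the arm holds its last target. There are 200 camera calls.

## Working session

There is one attempt and no reset: what is moved stays moved. The work goes in short steps, Python scripts to look and compute and a shell command to move; the robot and the scene stay as the last step left them, time stands still between calls to the robot, and variables do not carry over. Pictures are saved under pics/ and viewed, about 12 in all and at most 16, crops included, and the job is handed in when it is done.

```bash
mkdir -p pics; ls; python3 - <<'E'
from bench import arm
import cv2
for n in("scene","top"):
    im=arm.snapshot(n); cv2.imwrite(f"pics/{n}0.png",im[:,:,::-1]); print(n,arm.camera_params(n))
s=arm.get_state();print(s, arm.tip_reach); print(arm.camera_params("wrist"))
E
```

```text
pics
scene {'fx': 467.0095092548617, 'fy': 467.0095092548617, 'cx': 319.86815686074704, 'cy': 235.42709171565647, 'k1': -0.0589393755073467, 'rvec': array([ 2.19224161,  0.65203323, -0.299446  ]), 'tvec': array([-0.40936282, -0.16401025,  1.29021258])}
top {'fx': 509.2070496473274, 'fy': 509.2070496473274, 'cx': 316.4177453686449, 'cy': 236.88284014161368, 'k1': -0.09783976977513945, 'rvec': array([ 2.18864292, -2.15550014,  0.10747544]), 'tvec': array([-0.01609614,  0.49191247,  0.99937482])}
{'t': 0.1, 'joint_positions': array([-7.53392856e+01,  1.51651206e+01,  9.19731230e+01, -1.22181072e-03,
        7.29774388e+01, -2.11417762e+00]), 'joint_vel': array([ 0.07986716, -0.05496324, -0.14091551, -0.02680777, -0.0867307 ,
       -0.04945339]), 'tau': array([-3.38440896e-04, -5.16707897e+01, -3.68589807e+01, -6.34799221e-05,
        6.24001041e-03,  1.19881278e-05]), 'position': array([ 0.19473097, -0.64598114,  0.40348578]), 'ee_rot': array([[ 9.57444271e-01,  2.88617716e-01, -5.30734119e-04],
       [ 2.88618199e-01, -9.57442291e-01,  1.94814001e-03],
       [ 5.41204305e-05, -2.01841502e-03, -9.99997962e-01]]), 'wrist_force': array([-0.97961251, -0.56516698, -0.41149433]), 'ft_torque': array([ 0.04653336, -0.0301667 , -0.04599603]), 'width': 0.9970285312984187} 0.1734
{'fx': 398.50317926378176, 'fy': 398.50317926378176, 'cx': 327.1022030575547, 'cy': 239.6396039876875, 'k1': -0.08687351615944537, 'rvec': array([-2.30847155,  1.71398054,  0.27670862]), 'tvec': array([-0.67454278, -0.04202419,  0.37860388])}
```

View pics/top0.png

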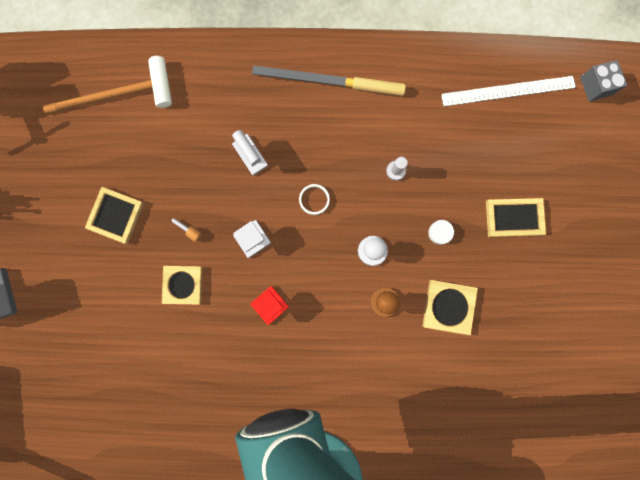

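View pics/scene0.png

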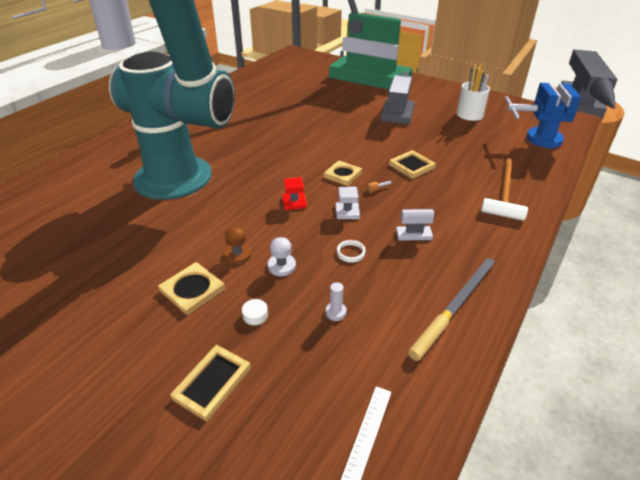

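```bash
cat > h.py <<'E'
import numpy as np, cv2
from bench import arm
def dist(P): return np.array([P['k1'],0,0,0,0.])
def K(P): return np.array([[P['fx'],0,P['cx']],[0,P['fy'],P['cy']],[0,0,1.]])
def proj(P,X): return cv2.projectPoints(np.asarray(X,float).reshape(-1,3),P['rvec'],P['tvec'],K(P),dist(P))[0][:,0]
def unproj(P,uv,z):
    n=cv2.undistortPoints(np.asarray(uv,float).reshape(-1,1,2),K(P),dist(P))[:,0]
    R=cv2.Rodrigues(P['rvec'])[0]; c=-R.T@P['tvec']
    d=np.c_[n,np.ones(len(n))]@R
    return c+d*((z-c[2])/d[:,2])[:,None]
E
python3 - <<'E'
from h import *
np.set_printoptions(precision=4,suppress=True)
for c in("top",):
    P=arm.camera_params(c); im=arm.snapshot(c)
    print('base',proj(P,[0,0,0]), 'x',proj(P,[.5,0,0]),'y',proj(P,[.5,.3,0]))
    for n in "dome_stake flat_stake bar_stake post_stake dome_holder flat_holder bar_holder post_holder bangle".split():
        for d in arm.cut_out(n,c)[:3]:
            m=d['mask'].astype(np.uint8)
            if d['conf']<.3: continue
            v,u=np.nonzero(m); r=cv2.minAreaRect(np.c_[u,v].astype(np.float32))
            print(n,round(d['conf'],2),'cen',(u.mean().round(1),v.mean().round(1)),'rect',np.round(d['rect']),'minrect',np.round(r[0],1),np.round(r[1],1),round(r[2],1),'w@16',unproj(P,r[0],.016)[0,:2],'w@30',unproj(P,(u.mean(),v.mean()),.03)[0,:2])
E
```

```text
base [[308.411  481.5771]] x [[312.2778 234.1336]] y [[167.774  231.9458]]
dome_stake 0.73 cen (np.float64(372.4), np.float64(249.9)) rect [355. 235.  32.  31.] minrect [372.5 250. ] [28. 29.] 90.0 w@16 [ 0.468  -0.1225] w@30 [ 0.4672 -0.1206]
dome_stake 0.55 cen (np.float64(384.5), np.float64(301.5)) rect [370. 284.  31.  31.] minrect [384.5 301.5] [29. 29.] 90.0 w@16 [ 0.3646 -0.1473] w@30 [ 0.365  -0.1454]
flat_stake 0.69 cen (np.float64(268.9), np.float64(304.9)) rect [246. 288.  43.  35.] minrect [268.8 304.7] [28.7 27.9] 47.7 w@16 [0.3548 0.0848] w@30 [0.355  0.0832]
bar_stake 0.92 cen (np.float64(248.6), np.float64(152.9)) rect [234. 129.  38.  45.] minrect [247.6 151.4] [45.2 18.3] 56.3 w@16 [0.6683 0.1364] w@30 [0.6615 0.1322]
post_stake 0.53 cen (np.float64(396.9), np.float64(169.1)) rect [390. 157.  13.  25.] minrect [396.5 168.5] [23. 19.] 90.0 w@16 [ 0.6371 -0.1716] w@30 [ 0.6326 -0.1701]
dome_holder 0.68 cen (np.float64(449.4), np.float64(306.9)) rect [424. 281.  52.  54.] minrect [449.5 306.8] [49.1 48.2] 8.4 w@16 [ 0.3553 -0.2791] w@30 [ 0.3557 -0.2753]
flat_holder 0.97 cen (np.float64(113.9), np.float64(214.6)) rect [ 84. 187.  57.  50.] minrect [113.7 214.9] [45.2 44.9] 21.2 w@16 [0.5321 0.4108] w@30 [0.5309 0.4048]
bar_holder 0.69 cen (np.float64(515.3), np.float64(217.2)) rect [488. 199.  63.  41.] minrect [515.5 217.1] [36.8 58.6] 88.9 w@16 [ 0.5403 -0.4194] w@30 [ 0.5381 -0.4134]
post_holder 0.86 cen (np.float64(182.0), np.float64(284.7)) rect [162. 266.  41.  40.] minrect [182. 285.] [38. 40.] 90.0 w@16 [0.391  0.2616] w@30 [0.3915 0.2579]
bangle 0.55 cen (np.float64(308.3), np.float64(191.9)) rect [300. 183.  22.  31.] minrect [308.1 196.8] [16.7 29. ] 21.8 w@16 [0.5748 0.0097] w@30 [0.5823 0.0091]
```

```bash
cat > fit.py <<'E'
from h import *
from scipy.optimize import minimize
def disc(r): a=np.linspace(0,2*np.pi,40); return np.c_[r*np.cos(a),r*np.sin(a)]
def box(w,d): return np.array([[1,1],[-1,1],[-1,-1],[1,-1]])*[w/2,d/2]
M=dict(dome_stake=[(disc(.03),0,.012),(disc(.011),.012,.044),(disc(.022),.044,.062),(disc(.018),.062,.069),(disc(.010),.069,.0735)],
 flat_stake=[(box(.056,.056),0,.012),(disc(.011),.012,.044),(box(.044,.044),.044,.062)],
 bar_stake=[(box(.08,.038),0,.012),(box(.04,.014),.012,.044),(box(.07,.022),.044,.062),(box(.07,.016),.062,.07),(box(.07,.008),.07,.073)],
 post_stake=[(disc(.02),0,.012),(disc(.012),.012,.075)],
 dome_holder=[(box(.096,.096),0,.016)],flat_holder=[(box(.092,.092),0,.016)],bar_holder=[(box(.076,.118),0,.016)],post_holder=[(box(.076,.076),0,.016)])
S=4
def render(P,n,x,y,yaw,off,sh):
    m=np.zeros((sh[0]*S,sh[1]*S),np.uint8); c,s=np.cos(yaw),np.sin(yaw)
    for poly,z0,z1 in M[n]:
        q=poly@np.array([[c,s],[-s,c]])+[x,y]
        uv=proj(P,np.r_[np.c_[q,np.full(len(q),z0)],np.c_[q,np.full(len(q),z1)]])
        cv2.fillConvexPoly(m,cv2.convexHull(((uv-off+.5)*S).astype(np.int32)),1)
    return cv2.resize(m.astype(np.float32),(sh[1],sh[0]),interpolation=cv2.INTER_AREA)
def seg(im,n):
    h=cv2.cvtColor(im,cv2.COLOR_RGB2HSV).astype(int); H,Sa,V=h[...,0],h[...,1],h[...,2]
    if 'holder' in n: return ((H>15)&(H<32)&(Sa>50)&(V>140))|(V<50)&(Sa<100)
    return (Sa<70)&(V>60)
def fit(n,x,y,yaws,views,pad=35):
    data=[]
    for P,im in views:
        u,v=proj(P,[x,y,.03])[0].astype(int); off=np.array([u-pad,v-pad])
        data.append((P,off,seg(im,n)[v-pad:v+pad,u-pad:u+pad]))
    def cost(p):
        e=0
        for P,off,m in data:
            r=render(P,n,*p,off,m.shape); e+=1-np.minimum(r,m).sum()/np.maximum(r,m).sum()
        return e
    best=min((minimize(cost,[x,y,a],method='Nelder-Mead',options=dict(initial_simplex=[[x,y,a],[x+.012,y,a],[x,y+.012,a],[x,y,a+.3]],xatol=2e-4,fatol=1e-3)) for a in yaws),key=lambda r:r.fun)
    return best.x,best.fun
E
cat > run.py <<'E'
from fit import *
G=dict(dome_stake=(.467,-.12),flat_stake=(.48,.11),bar_stake=(.66,.13),post_stake=(.63,-.17),dome_holder=(.355,-.279),flat_holder=(.532,.41),bar_holder=(.54,-.419),post_holder=(.391,.262))
vs=[(arm.camera_params(c),arm.snapshot(c)) for c in("top","scene")]
for n,g in G.items():
    for name,v in(("top",vs[:1]),("scene",vs[1:]),("both",vs)):
        p,f=fit(n,*g,[0,.5,1] if n in('dome_stake','post_stake') else np.arange(0,3.1,.4),v)
        print(n,name,p[:2].round(4),'yaw',round(np.degrees(p[2]),1),'1-iou',round(f,3))
im=vs[0][1][:,:,::-1]; cr=np.hstack([im[205:335,225:315],im[205:335,340:430]])
cv2.imwrite('pics/crop1.png',cv2.resize(cr,None,fx=4,fy=4))
E
python3 run.py
```

```text
dome_stake top [ 0.4681 -0.1232] yaw 35.3 1-iou 0.032
dome_stake scene [ 0.4682 -0.1222] yaw 71.2 1-iou 0.036
dome_stake both [ 0.4681 -0.1229] yaw 39.8 1-iou 0.074
flat_stake top [0.4887 0.1239] yaw 34.5 1-iou 0.038
flat_stake scene [0.4876 0.1243] yaw 127.4 1-iou 0.058
flat_stake both [0.4885 0.1237] yaw 35.6 1-iou 0.099
bar_stake top [0.6654 0.1339] yaw 34.6 1-iou 0.046
bar_stake scene [0.6649 0.1341] yaw 213.3 1-iou 0.039
bar_stake both [0.6651 0.1339] yaw 34.1 1-iou 0.089
post_stake top [ 0.636  -0.1713] yaw 69.8 1-iou 0.05
post_stake scene [ 0.6356 -0.1705] yaw 5.4 1-iou 0.043
post_stake both [ 0.636  -0.1711] yaw 33.0 1-iou 0.097
dome_holder top [ 0.3546 -0.282 ] yaw 170.8 1-iou 0.435
dome_holder scene [ 0.3546 -0.2799] yaw -9.3 1-iou 0.09
dome_holder both [ 0.3543 -0.2806] yaw -9.0 1-iou 0.539
flat_holder top [0.5338 0.4159] yaw 160.4 1-iou 0.538
flat_holder scene [0.5323 0.4166] yaw -19.3 1-iou 0.167
flat_holder both [0.5329 0.4161] yaw 160.4 1-iou 0.711
bar_holder top [ 0.5415 -0.4225] yaw 2.4 1-iou 0.501
bar_holder scene [ 0.5409 -0.4209] yaw 2.5 1-iou 0.099
bar_holder both [ 0.5412 -0.4218] yaw 2.5 1-iou 0.607
post_holder top [0.392  0.2656] yaw 1.1 1-iou 0.351
post_holder scene [0.3905 0.2657] yaw 0.3 1-iou 0.136
post_holder both [0.3914 0.2659] yaw 180.3 1-iou 0.501
```

View pics/crop1.png

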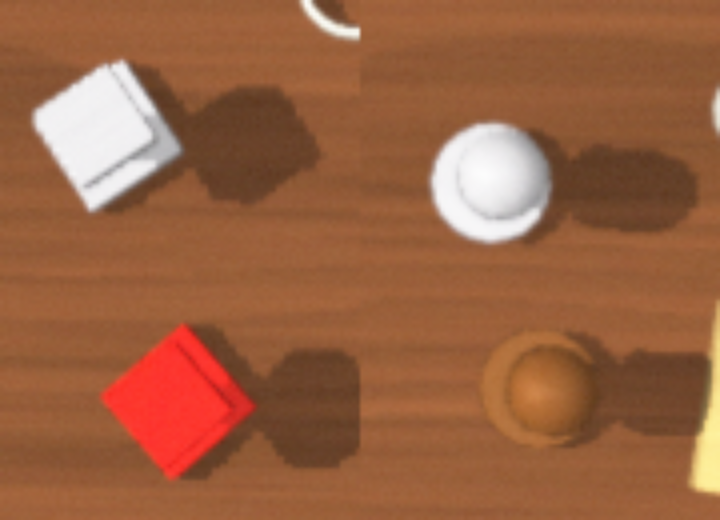

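Candidates in the top picture: for the domed stake, steel at (373,250), brown at (385,301) and a plain white disc at (441,232). For the flat stake, steel at (252,239) and red at (269,305). The crop confirms that the upper pair, in grey steel, are the right ones. The bar at (248,152) and the post at (397,169) have no look-alikes. The fits from the two cameras agree within about 2 mm, so I'm starting with the dome.

```bash
cat > rem.py <<'E'
import sys,numpy as np
from bench import arm
x,y,z,az=map(float,sys.argv[1:5]); s=arm.get_state(); R=s['ee_rot']; p=s['position']
a=np.radians(az); T=np.array([[np.cos(a),np.sin(a),0],[np.sin(a),-np.cos(a),0],[0,0,-1]])
from scipy.spatial.transform import Rotation as Q
print('t',round(s['t'],2),'pos',p.round(4),'az',np.degrees(np.arctan2(R[1,0],R[0,0])).round(1),'w',round(s['width'],3),'F',s['wrist_force'].round(1),'q',s['joint_positions'].round(0))
print('rem tool mm',(R.T@(np.array([x,y,z])-p)*1e3).round(1),'rotvec',Q.from_matrix(R.T@T).as_rotvec().round(3))
E
python3 -m creep '[[1,0.041,-0.042,0,0,0,0],[1,0.041,-0.042,0,0,0,0],[1,0.041,-0.042,0,0,0,0],[1,0.041,-0.042,0,0,0,0],[1,0.041,-0.042,0,0,0,0],[1,0.041,-0.042,0,0,0,0],[1,0.041,-0.042,0,0,0,0],[1,0.041,-0.042,0,0,0,0],[1,0.041,-0.042,0,0,0,0],[1,0.041,-0.042,0,0,0,0]]' 40; python3 rem.py .468 -.123 .205 16.8
```

```text
t: 1.95
position: [0.4728, -0.1148, 0.4063]
ee_rot: [[0.96, 0.28, 0.008], [0.28, -0.96, -0.006], [0.006, 0.008, -1.0]]
wrist_force: [-0.0, -0.5, 0.4]
width: 0.999
t 1.95 pos [ 0.4728 -0.1148  0.4063] az 16.2 w 0.999 F [-0.  -0.5  0.4] q [-17.  -6. 114.  -0.  71.  57.]
rem tool mm [ -8.2   4.9 201.3] rotvec [ 0.008 -0.006 -0.01 ]
```

```bash
python3 -m creep '[[1,-0.004,0.003,0.03,0.008,-0.006,-0.01],[1,-0.004,0.002,0.04,0,0,0],[1,0,0,0.03,0,0,0],[1,0,0,0,0,0,0]]'; python3 rem.py .468 -.123 .205 16.8
cat > wfit.py <<'E'
import sys
from fit import *
n,x,y,out=sys.argv[1],float(sys.argv[2]),float(sys.argv[3]),sys.argv[4]
P=arm.camera_params("wrist"); im=arm.snapshot("wrist")
o=im[:,:,::-1].copy()
for z in (0,.053): cv2.circle(o,tuple(int(k) for k in proj(P,[x,y,z])[0]),4,(0,255,0),1)
cv2.imwrite('pics/'+out,o)
E
python3 wfit.py dome_stake .468 -.123 w1.png
```

```text
t: 2.45
position: [0.4698, -0.1164, 0.3065]
ee_rot: [[0.954, 0.301, 0.006], [0.301, -0.954, -0.0], [0.006, 0.002, -1.0]]
wrist_force: [-0.7, -0.9, 0.4]
width: 0.999
t 2.45 pos [ 0.4698 -0.1164  0.3065] az 17.5 w 0.999 F [-0.7 -0.9  0.4] q [-17.  -1. 121.   0.  60.  56.]
rem tool mm [ -4.3   5.5 101.5] rotvec [ 0.002 -0.006  0.012]
```

View pics/w1.png

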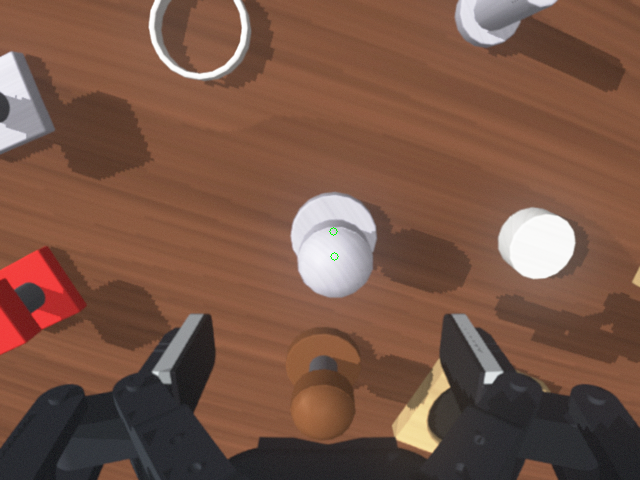

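The wrist view shows the steel dome at (335,255), with my projected foot and head points on it. The brown look-alike is behind it at (322,400), clear of the jaws.

```bash
python3 -m creep '[[1,-0.004,0.005,0.03,0,0,0],[1,-0.002,0.003,0.03,0,0,0],[1,0,0,0.025,0,0,0],[1,0,0,0.01,0,0,0],[1,0,0,0,0,0,0]]'; python3 rem.py .468 -.123 .205 16.8
```

```text
t: 3.12
position: [0.4747, -0.1294, 0.2216]
ee_rot: [[0.954, 0.299, 0.027], [0.299, -0.954, -0.007], [0.024, 0.015, -1.0]]
wrist_force: [-0.4, 0.9, 0.2]
width: 0.997
t 3.12 pos [ 0.4747 -0.1294  0.2216] az 17.4 w 0.997 F [-0.4  0.9  0.2] q [-18.   6. 124.   0.  48.  54.]
rem tool mm [-4.9 -8.3 16.3] rotvec [ 0.015 -0.024  0.011]
```

```bash
python3 -m creep '[[1,-0.005,-0.008,0.009,0.015,-0.024,0.01],[1,0,0,0,0,0,0]]'; python3 rem.py .468 -.123 .205 16.8
```

```text
t: 3.38
position: [0.4685, -0.1233, 0.2142]
ee_rot: [[0.957, 0.289, 0.001], [0.289, -0.957, -0.001], [0.001, 0.001, -1.0]]
wrist_force: [-0.9, 0.6, -0.5]
width: 1.002
t 3.38 pos [ 0.4685 -0.1233  0.2142] az 16.8 w 1.002 F [-0.9  0.6 -0.5] q [-18.   6. 125.  -0.  49.  56.]
rem tool mm [-0.4 -0.4  9.2] rotvec [ 0.001 -0.001 -0.   ]
```

```bash
python3 -m creep '[[1,0,0,0.011,0,0,0],[-1,0,0,0,0,0,0],[-1,0,0,0,0,0,0],[-1,0,0,0,0,0,0],[-1,0,0,0,0,0,0],[-1,0,0,0,0,0,0],[-1,0,0,0,0,0,0]]' 50; python3 rem.py .468 -.123 .205 16.8
```

```text
t: 4.25
position: [0.4689, -0.123, 0.2035]
ee_rot: [[0.957, 0.289, 0.003], [0.289, -0.957, -0.001], [0.002, 0.001, -1.0]]
wrist_force: [0.5, 0.8, 1.3]
width: 0.501
t 4.25 pos [ 0.4689 -0.123   0.2035] az 16.8 w 0.501 F [0.5 0.8 1.3] q [-18.   7. 125.   0.  48.  56.]
rem tool mm [-0.9 -0.3 -1.5] rotvec [ 0.001 -0.002  0.   ]
```

```bash
python3 -m creep '[[-1,0,0,-0.02,0,0,0],[-1,0,0,-0.04,0,0,0],[-1,0,0,-0.04,0,0,0],[-1,-0.02,0.015,-0.02,0,0,0],[-1,-0.04,0.03,0,0,0,0],[-1,-0.04,0.03,0,0,0,0],[-1,-0.03,0.023,0,0,0,0],[-1,-0.02,0.015,0,0,0,0],[-1,0,0,0,0,0,0]]'; python3 rem.py .3545 -.2805 .2115 16.8
```

```text
t: 5.38
position: [0.3481, -0.2761, 0.3143]
ee_rot: [[0.956, 0.292, -0.019], [0.292, -0.956, 0.007], [-0.016, -0.012, -1.0]]
wrist_force: [-0.1, 0.9, -6.5]
width: 0.498
t 5.38 pos [ 0.3481 -0.2761  0.3143] az 17.0 w 0.498 F [-0.1  0.9 -6.5] q [-41.  -6. 124.  -0.  62.  32.]
rem tool mm [  6.6   7.3 102.6] rotvec [-0.012  0.017  0.003]
```

```bash
python3 -m creep '[[-1,0.006,0.007,0.02,-0.012,0.017,0.003],[-1,0,0,0.03,0,0,0],[-1,0,0,0.02,0,0,0],[-1,0,0,0,0,0,0]]'; python3 rem.py .3545 -.2805 .2115 16.8
python3 wfit.py dome_holder .3545 -.2805 w2.png
```

```text
t: 5.88
position: [0.3544, -0.2782, 0.2385]
ee_rot: [[0.958, 0.288, -0.004], [0.288, -0.958, 0.006], [-0.002, -0.007, -1.0]]
wrist_force: [-0.5, 0.6, -6.6]
width: 0.497
t 5.88 pos [ 0.3544 -0.2782  0.2385] az 16.7 w 0.497 F [-0.5  0.6 -6.6] q [-41.   1. 127.   0.  52.  32.]
rem tool mm [-0.5  2.4 27. ] rotvec [-0.007  0.002 -0.001]
```

View pics/w2.png

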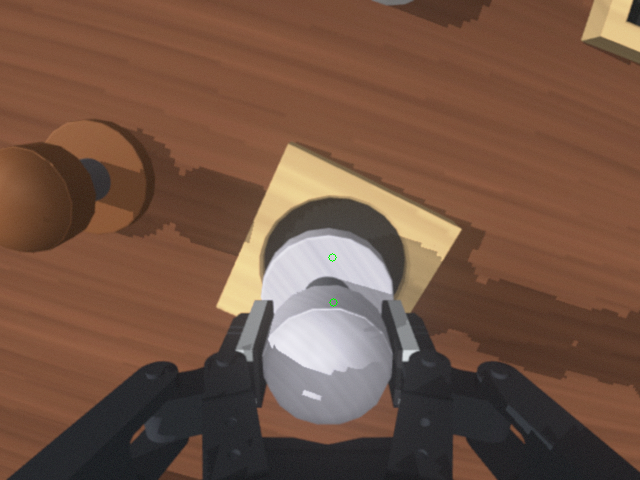

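The dome foot hangs over the round recess, centred left to right to within about 2 mm. Lowering it now.

```bash
python3 -m creep '[[-1,0,0.002,0.012,-0.007,0.002,0],[-1,0,0,0.008,0,0,0],[-1,0,0,0.003,0,0,0],[-1,0,0,0,0,0,0]]'; python3 rem.py .3545 -.2805 .2115 16.8
```

```text
t: 6.42
position: [0.3566, -0.281, 0.2169]
ee_rot: [[0.957, 0.289, 0.005], [0.289, -0.957, -0.004], [0.003, 0.005, -1.0]]
wrist_force: [0.0, 0.7, -6.6]
width: 0.498
t 6.42 pos [ 0.3566 -0.281   0.2169] az 16.8 w 0.498 F [ 0.   0.7 -6.6] q [-41.   3. 128.  -0.  49.  32.]
rem tool mm [-1.9 -1.1  5.4] rotvec [ 0.005 -0.003 -0.   ]
```

```bash
python3 -m creep '[[-1,0,0,0.002,0,0,0],[-1,0,0,0,0,0,0]]'; python3 rem.py .3545 -.2805 .2115 16.8
```

```text
t: 6.68
position: [0.3569, -0.2813, 0.2154]
ee_rot: [[0.957, 0.289, 0.006], [0.289, -0.957, -0.005], [0.004, 0.006, -1.0]]
wrist_force: [0.2, 0.9, -6.7]
width: 0.502
t 6.67 pos [ 0.3569 -0.2813  0.2154] az 16.8 w 0.502 F [ 0.2  0.9 -6.7] q [-41.   3. 128.  -0.  48.  32.]
rem tool mm [-2.1 -1.5  3.9] rotvec [ 0.006 -0.004 -0.   ]
```

```bash
python3 -m creep '[[-1,-0.002,-0.001,0.003,0.006,-0.004,0],[-1,0,0,0,0,0,0]]'; python3 rem.py .3545 -.2805 .2115 16.8
```

```text
t: 6.92
position: [0.3546, -0.281, 0.2125]
ee_rot: [[0.957, 0.289, 0.0], [0.289, -0.957, -0.0], [-0.0, 0.0, -1.0]]
wrist_force: [-0.2, -0.1, -7.6]
width: 0.497
t 6.92 pos [ 0.3546 -0.281   0.2125] az 16.8 w 0.497 F [-0.2 -0.1 -7.6] q [-42.   3. 128.  -0.  48.  32.]
rem tool mm [ 0.1 -0.5  1. ] rotvec [ 0.  0. -0.]
```

```bash
python3 -m creep '[[-1,0,0,0.0015,0,0,0],[-1,0,0,0,0,0,0]]'; python3 rem.py .3545 -.2805 .2115 16.8
```

```text
t: 7.18
position: [0.3549, -0.2814, 0.2116]
ee_rot: [[0.957, 0.289, 0.001], [0.289, -0.957, -0.001], [0.0, 0.002, -1.0]]
wrist_force: [0.5, -0.0, -6.7]
width: 0.499
t 7.17 pos [ 0.3549 -0.2814  0.2116] az 16.8 w 0.499 F [ 0.5 -0.  -6.7] q [-42.   3. 128.  -0.  48.  32.]
rem tool mm [-0.2 -1.   0.1] rotvec [ 0.002 -0.    -0.   ]
```

```bash
python3 -m creep '[[-1,0,0,0.0015,0,0,0],[-1,0,0,0,0,0,0]]' | grep -E "pos|force"; python3 -m creep '[[-1,0,0,0.001,0,0,0],[-1,0,0,0,0,0,0]]'| grep -E "pos|force"
```

```text
position: [0.3552, -0.2816, 0.2117]
wrist_force: [-0.0, 0.0, -6.3]
position: [0.3553, -0.2818, 0.2115]
wrist_force: [-1.5, 1.3, -4.7]
```

```bash
python3 -m creep '[[-1,0,0,0.0025,0,0,0],[-1,0,0,0,0,0,0]]' | grep -E "pos|force"
```

```text
position: [0.3558, -0.2822, 0.2117]
wrist_force: [-0.1, -0.3, -7.2]
```

```bash
python3 -m creep '[[-1,-0.001,-0.001,0.004,0.004,-0.002,0],[-1,0,0,0,0,0,0]]' ; python3 rem.py .3545 -.2805 .2115 16.8
```

```text
t: 8.18
position: [0.3564, -0.2829, 0.2119]
ee_rot: [[0.957, 0.289, 0.001], [0.289, -0.957, -0.001], [0.001, 0.001, -1.0]]
wrist_force: [0.5, -0.2, -7.8]
width: 0.5
t 8.18 pos [ 0.3564 -0.2829  0.2119] az 16.8 w 0.5 F [ 0.5 -0.2 -7.8] q [-42.   4. 128.   0.  48.  32.]
rem tool mm [-1.1 -2.9  0.4] rotvec [ 0.001 -0.001 -0.   ]
```

```bash
python3 -m creep '[[-1,-0.001,-0.003,0.004,0,0,0]]' ; python3 -m creep '[[-1,0,0,0.004,0,0,0]]'| grep -E "pos|force"; python3 rem.py .3545 -.2805 .2115 16.8
```

```text
t: 8.3
position: [0.3562, -0.2823, 0.2113]
ee_rot: [[0.957, 0.289, 0.004], [0.289, -0.957, -0.005], [0.002, 0.006, -1.0]]
wrist_force: [-10.7, 1.4, 40.6]
width: 0.499
position: [0.3566, -0.2828, 0.2112]
wrist_force: [-18.6, 17.4, 52.3]
t 8.43 pos [ 0.3566 -0.2828  0.2112] az 16.8 w 0.498 F [-18.6  17.4  52.3] q [-42.   4. 128.  -0.  48.  32.]
rem tool mm [-1.4 -2.8 -0.3] rotvec [ 0.004 -0.001  0.   ]
```

Pressing gives 40–50 N with no further travel, so the dome is on the floor at 0.211. Relaxing and releasing.

```bash
python3 -m creep '[[-1,0,0,0,0,0,0],[0.3,0,0,0,0,0,0],[0.5,0,0,0,0,0,0],[0.5,0,0,0,0,0,0],[0.5,0,0,-0.02,0,0,0],[0.5,0,0,-0.04,0,0,0],[0.5,0,0,-0.05,0,0,0],[1,0,0,-0.03,0,0,0]]'; python3 rem.py .636 -.171 .33 16.8
cat > chk.py <<'E'
import sys
from fit import *
n,x,y=sys.argv[1],float(sys.argv[2]),float(sys.argv[3])
P=arm.camera_params(sys.argv[4]); im=arm.snapshot(sys.argv[4]); u,v=proj(P,[x,y,.03])[0].astype(int)
cv2.imwrite('pics/'+sys.argv[5],cv2.resize(im[max(v-50,0):v+50,max(u-50,0):u+50,::-1],None,fx=5,fy=5))
E
```

```text
t: 9.43
position: [0.3559, -0.2819, 0.3507]
ee_rot: [[0.957, 0.289, -0.001], [0.289, -0.957, -0.0], [-0.001, -0.0, -1.0]]
wrist_force: [0.8, -0.7, -0.2]
width: 0.936
t 9.43 pos [ 0.3559 -0.2819  0.3507] az 16.8 w 0.936 F [ 0.8 -0.7 -0.2] q [-41.  -7. 121.  -0.  66.  32.]
rem tool mm [300.2 -25.1  20.3] rotvec [-0.     0.001  0.   ]
```

```bash
python3 -m creep '[[1,0.03,-0.003,0,0,0,0],[1,0.055,-0.005,0,0,0,0],[1,0.055,-0.005,0,0,0,0],[1,0.055,-0.005,0,0,0,0],[1,0.05,-0.004,0,0,0,0],[1,0.035,-0.003,0.02,0,0,0],[1,0.02,-0.001,0.03,0,0,0],[1,0,0,0,0,0,0]]'>/dev/null; python3 rem.py .636 -.171 .207 16.8; python3 chk.py dome .3545 -.2805 top c2.png;python3 wfit.py post .636 -.171 w3.png; python3 -c "
import cv2,numpy as np
a=cv2.resize(cv2.imread('pics/c2.png'),(360,360));b=cv2.resize(cv2.imread('pics/w3.png'),(440,360));cv2.imwrite('pics/j3.png',np.hstack([a,b]))"
```

```text
t 10.43 pos [ 0.6475 -0.1686  0.3026] az 16.7 w 1.0 F [-0.9  0.9 -0. ] q [-17.  19.  99.  -0.  62.  57.]
rem tool mm [-12.2  -2.   95.5] rotvec [ 0.01  -0.005 -0.002]
```

View pics/j3.png

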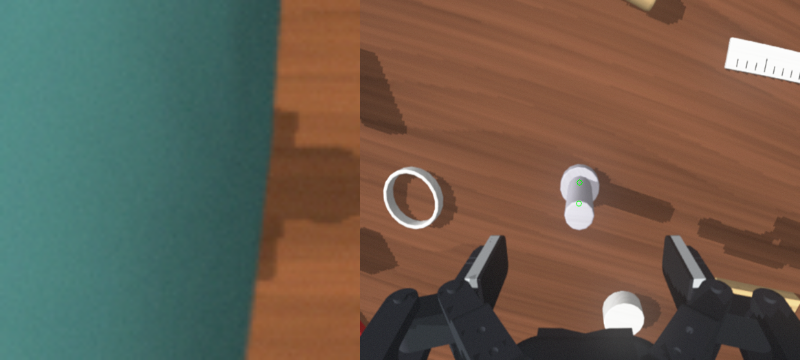

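The post is at (579,200) in the joined view, with the projected points on it and the bangle well clear. The arm hides the dome from the top camera, so I'll check that one later.

```bash
python3 -m creep '[[1,-0.01,-0.002,0.02,0.01,-0.005,0],[1,-0.002,0,0.03,0,0,0],[1,0,0,0.025,0,0,0],[1,0,0,0,0,0,0]]'>/dev/null; python3 rem.py .636 -.171 .207 16.8
```

```text
t 11.03 pos [ 0.6317 -0.1742  0.2313] az 16.5 w 1.004 F [ 0.   0.1 -0.9] q [-18.  22. 103.   0.  55.  56.]
rem tool mm [ 4.9 -1.9 24.3] rotvec [ 0.004 -0.006 -0.006]
```

```bash
python3 -m creep '[[1,0.005,-0.002,0.015,0.004,-0.006,-0.006],[1,0,0,0.008,0,0,0],[0,0,0,0,0,0,0]]'>/dev/null; python3 rem.py .636 -.171 .207 16.8;  python3 -m creep '[[-1,0,0,0,0,0,0],[-1,0,0,0,0,0,0],[-1,0,0,0,0,0,0],[-1,0,0,0,0,0,0],[-1,0,0,0,0,0,0],[-1,0,0,0,0,0,0]]'>/dev/null; python3 rem.py .391 .2655 .215 16.8
```

```text
t 11.4 pos [ 0.6363 -0.1717  0.2095] az 16.7 w 0.817 F [-0.2  0.3  0.3] q [-17.  23. 103.   0.  53.  56.]
rem tool mm [-0.1 -0.7  2.5] rotvec [ 0.002 -0.003 -0.001]
t 12.15 pos [ 0.637  -0.1716  0.2107] az 16.8 w 0.266 F [-0.5 -0.3 -1.3] q [-17.  23. 103.   0.  53.  56.]
rem tool mm [-109.3 -489.4   -6.2] rotvec [ 0.003 -0.004 -0.   ]
```

```bash
python3 -m creep '[[-1,0,0,-0.03,0,0,0],[-1,0,0,-0.045,0,0,0],[-1,0,0,-0.045,0,0,0],[-1,-0.005,-0.025,-0.015,0,0,0],[-1,-0.011,-0.05,0,0,0,0],[-1,-0.011,-0.05,0,0,0,0],[-1,-0.011,-0.05,0,0,0,0],[-1,-0.011,-0.05,0,0,0,0],[-1,-0.011,-0.05,0,0,0,0],[-1,-0.011,-0.05,0,0,0,0]]'>/dev/null; python3 rem.py .391 .2655 .2187 16.8;
```

```text
t 13.4 pos [0.4692 0.1242 0.3446] az 16.3 w 0.268 F [ 0.7  0.6 -2.8] q [ 12.  -3. 118.   0.  65.  86.]
rem tool mm [ -35.  -157.4  126.1] rotvec [-0.001  0.002 -0.008]
```

```bash
python3 -m creep '[[-1,-0.011,-0.045,0,0,0,-0.008],[-1,-0.01,-0.04,0,0,0,0],[-1,-0.007,-0.03,0.02,0,0,0],[-1,-0.003,-0.015,0.03,0,0,0],[-1,0,0,0.02,0,0,0],[-1,0,0,0,0,0,0]]'>/dev/null; python3 rem.py .391 .2655 .2187 16.8;
```

```text
t 14.15 pos [0.3949 0.2456 0.2718] az 17.2 w 0.268 F [-0.6 -0.2 -3.6] q [ 29.  -0. 124.   0.  56. 101.]
rem tool mm [  2.3 -20.1  53.2] rotvec [-0.002  0.004  0.006]
```

```bash
python3 -m creep '[[-1,0.001,-0.012,0.015,0,0.004,0.006],[-1,0.001,-0.008,0.015,0,0,0],[-1,0,0,0,0,0,0]]'>/dev/null; python3 rem.py .391 .2655 .2187 16.8;python3 wfit.py post .391 .2655 w4.png
```

```text
t 14.53 pos [0.3916 0.2667 0.2414] az 16.7 w 0.269 F [-0.  -0.  -3.7] q [ 31.   3. 125.   0.  52. 104.]
rem tool mm [-1.   1.  22.7] rotvec [-0.002 -0.003 -0.002]
```

View pics/w4.png

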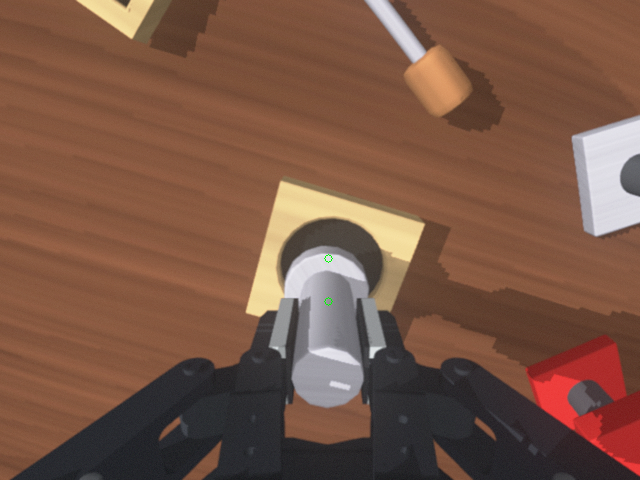

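The post foot sits over the small round recess, foot centre at column 327 against 330 for the recess. Lowering.

```bash
python3 -m creep '[[-1,0,0,0.012,0,-0.003,-0.002],[-1,0,0,0.006,0,0,0],[-1,0,0,0.002,0,0,0]]'>/dev/null; python3 rem.py .391 .2655 .2187 16.8
```

```text
t 14.95 pos [0.3928 0.2668 0.2217] az 16.8 w 0.268 F [ 0.3  0.3 -2.4] q [ 31.   5. 125.   0.  50. 104.]
rem tool mm [-2.1  0.7  3. ] rotvec [-0.003 -0.003  0.   ]
```

```bash
python3 -m creep '[[-1,0,0,0.002,0,0,0]]'|grep -E "pos|force";python3 -m creep '[[-1,0,0,0.002,0,0,0]]'|grep -E "pos|force"; python3 rem.py .391 .2655 .2187 16.8
```

```text
position: [0.3929, 0.2667, 0.2196]
wrist_force: [0.1, -0.1, -2.1]
position: [0.3932, 0.2669, 0.2186]
wrist_force: [-6.4, -1.4, 16.2]
t 15.2 pos [0.3932 0.2669 0.2186] az 16.8 w 0.266 F [-6.4 -1.4 16.2] q [ 31.   5. 126.   0.  49. 104.]
rem tool mm [-2.5  0.7 -0.1] rotvec [-0.003 -0.003 -0.   ]
```

```bash
python3 -m creep '[[-1,0,0,0,0,0,0],[0,0,0,0,0,0,0],[0,0,0,0,0,0,0],[0,0,0,0,0,0,0],[0,0,0,-0.02,0,0,0],[0,0,0,-0.04,0,0,0],[0.5,0,0,-0.04,0,0,-0.05],[1,0,0,-0.02,0,0,-0.1],[1,0,0,0,0,0,-0.1],[1,0,0,0,0,0,-0.07]]'>/dev/null; python3 rem.py .488 .124 .205 35
```

```text
t 16.45 pos [0.3938 0.2668 0.3447] az 35.7 w 0.997 F [ 0.1  0.1 -0.5] q [ 31.  -4. 120.   0.  64.  85.]
rem tool mm [ -8.1 171.1 139.4] rotvec [-0.002 -0.009  0.012]
```

```bash
python3 -m creep '[[1,-0.001,0.03,0,0,-0.009,0.012],[1,-0.002,0.05,0,0,0,0],[1,-0.002,0.05,0.01,0,0,0],[1,-0.002,0.03,0.025,0,0,0],[1,0,0.01,0.02,0,0,0],[1,0,0,0,0,0,0]]'>/dev/null; python3 rem.py .488 .124 .205 35; python3 chk.py a .391 .2655 top c5.png;python3 wfit.py flat .488 .124 w5.png; python3 -c "
import cv2,numpy as np
a=cv2.resize(cv2.imread('pics/c5.png'),(360,360));b=cv2.resize(cv2.imread('pics/w5.png'),(440,360));cv2.imwrite('pics/j5.png',np.hstack([a,b]))"
```

```text
t 17.2 pos [0.4898 0.1204 0.2903] az 35.1 w 1.001 F [-0.7  0.8  0.3] q [ 11.   2. 119.   0.  58.  66.]
rem tool mm [ 0.1 -4.  85.3] rotvec [-0.    -0.006  0.002]
```

View pics/j5.png

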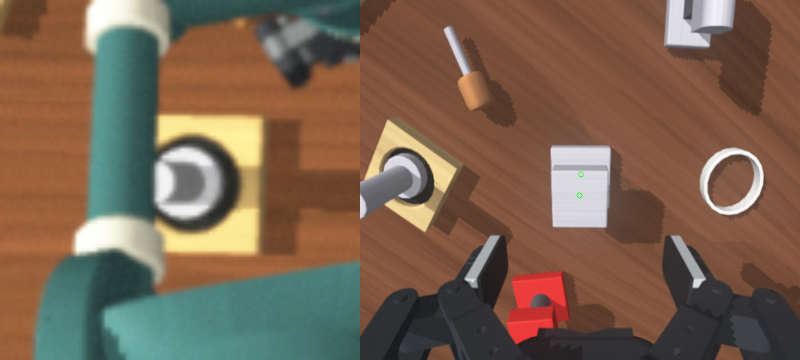

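The post stands in its recess. The flat stake's sides are square to the jaws, and the projected points at (580,174) and (579,195) are on it. Descending.

```bash
python3 -m creep '[[1,0,-0.004,0.025,0,-0.006,0],[1,0,0,0.025,0,0,0],[1,0,0,0.02,0,0,0],[1,0,0,0,0,0,0]]'>/dev/null; python3 rem.py .488 .124 .203 35
```

```text
t 17.8 pos [0.49   0.1286 0.2265] az 35.5 w 1.001 F [ 0.3 -0.1 -0.2] q [ 12.   7. 122.   0.  50.  66.]
rem tool mm [-4.5  2.5 23.5] rotvec [ 0.004 -0.013  0.008]
```

```bash
python3 -m creep '[[1,-0.004,0.002,0.014,0.004,-0.013,0.008],[1,0,0,0.009,0,0,0],[0.3,0,0,0,0,0,0]]'>/dev/null; python3 rem.py .488 .124 .203 35;  python3 -m creep '[[-1,0,0,0,0,0,0],[-1,0,0,0,0,0,0],[-1,0,0,0,0,0,0],[-1,0,0,0,0,0,0],[-1,0,0,0,0,0,0]]'>/dev/null; python3 rem.py .533 .416 .213 70.5
```

```text
t 18.18 pos [0.4892 0.1255 0.2051] az 35.1 w 0.817 F [-1.3 -0.2 -0.4] q [ 12.   9. 122.  -0.  48.  67.]
rem tool mm [-1.9  0.6  2.1] rotvec [ 0.002 -0.003  0.001]
t 18.8 pos [0.4895 0.1256 0.2057] az 35.0 w 0.505 F [ 0.1  0.  -1.2] q [ 12.   9. 122.  -0.  48.  67.]
rem tool mm [ 202.3 -212.8   -6.9] rotvec [ 0.004 -0.004 -0.619]
```

```bash
python3 -m creep '[[-1,0,0,-0.02,0,0,0],[-1,0,0,-0.04,0,0,0],[-1,0,0,-0.04,0,0,-0.08],[-1,0,0,-0.015,0,0,-0.13],[-1,0,0,0,0,0,-0.13],[-1,0,0,0,0,0,-0.13],[-1,0,0,0,0,0,-0.1],[-1,0,0,0,0,0,-0.05],[-1,0,0,0,0,0,0]]'>/dev/null; python3 rem.py .533 .416 .2137 70.5
```

```text
t 19.93 pos [0.4802 0.1229 0.3093] az 71.7 w 0.505 F [ 0.1  0.1 -7.4] q [ 12.   1. 119.  -0.  62.  30.]
rem tool mm [296.1 -40.   92.3] rotvec [-0.021  0.015  0.021]
```

```bash
python3 -m creep '[[-1,0.03,-0.004,0,-0.02,0.015,0.02],[-1,0.05,-0.007,0,0,0,0],[-1,0.055,-0.008,0,0,0,0],[-1,0.055,-0.008,0,0,0,0],[-1,0.05,-0.007,0,0,0,0],[-1,0.035,-0.005,0.01,0,0,0],[-1,0.015,-0.002,0.02,0,0,0],[-1,0,0,0,0,0,0]]'>/dev/null; python3 rem.py .533 .416 .2137 70.5
```

```text
t 20.93 pos [0.5366 0.4162 0.2661] az 69.9 w 0.506 F [-0.4 -1.  -7.7] q [36. 22. 98.  0. 61. 56.]
rem tool mm [-0.7 -2.8 52.4] rotvec [-0.011  0.013 -0.011]
```

```bash
python3 -m creep '[[-1,0,-0.003,0.015,-0.01,0.013,-0.011],[-1,0,0,0.015,0,0,0],[-1,0,0,0,0,0,0]]'>/dev/null; python3 rem.py .533 .416 .2137 70.5;python3 wfit.py flat .533 .416 w6.png
```

```text
t 21.3 pos [0.5332 0.4151 0.2341] az 70.4 w 0.507 F [-0.2 -1.3 -6.6] q [ 36.  24. 100.  -0.  57.  55.]
rem tool mm [ 0.8 -0.4 20.4] rotvec [-0.002  0.004 -0.002]
```

View pics/w6.png

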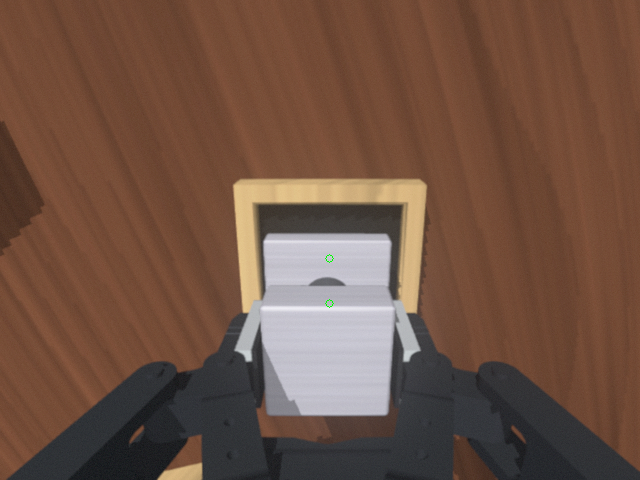

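The foot is square to the recess and about central: its edges are at columns 264–390 and the recess at 258–402. Lowering.

```bash
python3 -m creep '[[-1,0,0,0.01,-0.002,0.004,0],[-1,0,0,0.006,0,0,0],[-1,0,0,0.002,0,0,0]]'>/dev/null; python3 rem.py .533 .416 .2137 70.5;python3 -m creep '[[-1,0,0,0.002,0,0,0]]'|grep -E "pos|force"
```

```text
t 21.73 pos [0.5347 0.4153 0.2181] az 70.3 w 0.504 F [ 0.4 -0.7 -7.4] q [ 36.  24. 100.   0.  55.  55.]
rem tool mm [ 0.1 -1.9  4.4] rotvec [ 0.003 -0.004 -0.003]
position: [0.5348, 0.4153, 0.2161]
wrist_force: [0.3, -0.2, -7.4]
```

```bash
python3 -m creep '[[-1,0,0,0.002,0,0,0]]'|grep -E "pos|force"; python3 rem.py .533 .416 .2137 70.5
```

```text
position: [0.5349, 0.4154, 0.2142]
wrist_force: [0.6, -0.5, -7.4]
t 21.98 pos [0.5349 0.4154 0.2142] az 70.3 w 0.503 F [ 0.6 -0.5 -7.4] q [ 36.  25. 101.   0.  54.  55.]
rem tool mm [-0.1 -2.   0.5] rotvec [ 0.003 -0.005 -0.003]
```

```bash
python3 -m creep '[[-1,0,0,0.002,0.003,-0.005,0]]'|grep -E "pos|force"; python3 rem.py .533 .416 .2137 70.5
```

```text
position: [0.5354, 0.4158, 0.2137]
wrist_force: [-1.8, -1.2, 4.5]
t 22.1 pos [0.5354 0.4158 0.2137] az 70.3 w 0.508 F [-1.8 -1.2  4.5] q [ 36.  25. 100.  -0.  55.  55.]
rem tool mm [-0.7 -2.3  0. ] rotvec [ 0.001 -0.001 -0.003]
```

```bash
python3 -m creep '[[-1,0,0,0.001,0,0,0],[0.4,0,0,0,0,0,0],[0.5,0,0,0,0,0,0],[0.5,0,0,0,0,0,0],[0.5,0,0,-0.02,0,0,0],[0.5,0,0,-0.04,0,0,0],[1,0,0,-0.04,0,0,0.1],[1,0,0,-0.02,0,0,0.15],[1,0,0,0,0,0,0.18],[1,0,0,0,0,0,0.15]]'>/dev/null; python3 rem.py .665 .134 .205 34
```

```text
t 23.35 pos [0.5375 0.4174 0.3509] az 36.1 w 0.994 F [-1.  -0.3 -0.3] q [36. 17. 95. -0. 67. 90.]
rem tool mm [-66.4 304.1 144.8] rotvec [ 0.    -0.019  0.036]
```

```bash
python3 -m creep '[[1,-0.006,0.03,0,0,-0.018,0.036],[1,-0.011,0.05,0,0,0,0],[1,-0.011,0.05,0,0,0,0],[1,-0.011,0.05,0,0,0,0],[1,-0.011,0.05,0,0,0,0],[1,-0.009,0.04,0.01,0,0,0],[1,-0.005,0.02,0.025,0,0,0],[1,0,0,0.02,0,0,0],[1,0,0,0,0,0,0]]'>/dev/null; python3 rem.py .665 .134 .205 34;python3 wfit.py bar .665 .134 w7.png;python3 chk.py a .533 .416 top c7.png;python3 chk.py a .3545 -.2805 top c8.png; python3 -c "
import cv2,numpy as np
a=np.vstack([cv2.resize(cv2.imread(f'pics/c{k}.png'),(260,260)) for k in(7,8)]);b=cv2.resize(cv2.imread('pics/w7.png'),(540,520));cv2.imwrite('pics/j7.png',np.hstack([a,b]))"
```

```text
t 24.48 pos [0.6533 0.1357 0.3127] az 34.0 w 1.0 F [-1.  -0.2  0.1] q [10. 18. 99.  0. 62. 65.]
rem tool mm [  6.2   7.4 107.9] rotvec [ 0.005 -0.024 -0.001]
```

View pics/j7.png

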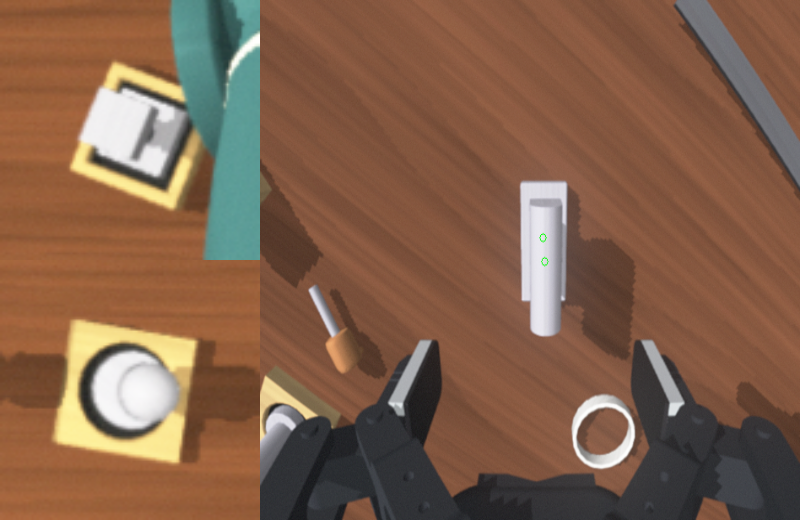

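The flat stake and the dome are both seated in their recesses. The bar at (545,245) is in line with the jaws, and the bangle lies untouched to the lower right. Descending.

```bash
python3 -m creep '[[1,0.006,0.007,0.02,0.005,-0.024,0],[1,0,0,0.03,0,0,0],[1,0,0,0.025,0,0,0],[1,0,0,0.01,0,0,0],[1,0,0,0,0,0,0]]'>/dev/null; python3 rem.py .665 .134 .205 34
```

```text
t 25.25 pos [0.6663 0.1404 0.2362] az 34.4 w 1.003 F [0.3 0.2 0.1] q [ 10.  24. 100.  -0.  56.  65.]
rem tool mm [-5.1  4.3 31.1] rotvec [ 0.007 -0.014  0.008]
```

```bash
python3 -m creep '[[1,-0.005,0.004,0.015,0.007,-0.014,0.008],[1,0,0,0.014,0,0,0],[0.3,0,0,0.003,0,0,0]]'>/dev/null; python3 rem.py .665 .134 .205 34; python3 -m creep '[[-1,0,0,0,0,0,0],[-1,0,0,0,0,0,0],[-1,0,0,0,0,0,0],[-1,0,0,0,0,0,0],[-1,0,0,0,0,0,0],[-1,0,0,0,0,0,0]]' 70 >/dev/null; python3 rem.py .541 -.4215 .213 92.5
```

```text
t 25.62 pos [0.6657 0.1344 0.2052] az 34.0 w 0.816 F [ 0.6 -0.5 -1. ] q [  9.  26. 100.   0.  54.  65.]
rem tool mm [-0.8 -0.1  0.2] rotvec [ 0.001 -0.004 -0.   ]
t 26.38 pos [0.6658 0.1344 0.2053] az 34.0 w 0.248 F [ 0.8  0.5 -0.9] q [  9.  26. 100.   0.  54.  65.]
rem tool mm [-414.   391.5   -9. ] rotvec [ 0.003 -0.003 -1.022]
```

```bash
python3 -m creep '[[-1,0,0,-0.02,0,0,0],[-1,0,0,-0.04,0,0,0],[-1,0,0,-0.04,0,0,-0.08],[-1,0,0,-0.02,0,0,-0.15],[-1,0,0,0,0,0,-0.18],[-1,0,0,0,0,0,-0.18],[-1,0,0,0,0,0,-0.18],[-1,0,0,0,0,0,-0.12],[-1,0,0,0,0,0,-0.06],[-1,0,0,0,0,0,-0.03]]'>/dev/null; python3 rem.py .541 -.4215 .213 92.5
```

```text
t 27.62 pos [0.6604 0.1328 0.329 ] az 92.0 w 0.247 F [ 0.2  0.1 -6.6] q [ 9. 18. 96.  0. 66.  7.]
rem tool mm [-549.7 -137.2  118.2] rotvec [-0.011  0.001 -0.009]
```

```bash
python3 -m creep '[[-1,-0.03,-0.0075,0,-0.01,0,-0.009],[-1,-0.05,-0.0125,0,0,0,0],[-1,-0.055,-0.0137,0,0,0,0],[-1,-0.055,-0.0137,0,0,0,0],[-1,-0.055,-0.0137,0,0,0,0],[-1,-0.055,-0.0137,0,0,0,0],[-1,-0.055,-0.0137,0,0,0,0],[-1,-0.055,-0.0137,0,0,0,0],[-1,-0.05,-0.0125,0,0,0,0],[-1,-0.03,-0.008,0,0,0,0]]'>/dev/null; python3 rem.py .541 -.4215 .213 92.5
```

```text
t 28.88 pos [ 0.5548 -0.3738  0.3317] az 92.7 w 0.247 F [ 0.5 -0.3 -7. ] q [-36.  17.  97.  -0.  66. -39.]
rem tool mm [-47.  -16.  118.7] rotvec [-0.     0.001  0.004]
```

```bash
python3 -m creep '[[-1,-0.02,-0.007,0.015,0,0,0],[-1,-0.015,-0.006,0.025,0,0,0],[-1,-0.005,-0.002,0.03,0,0,0],[-1,0,0,0.02,0,0,0],[-1,0,0,0,0,0,0]]'>/dev/null; python3 rem.py .541 -.4215 .213 92.5
```

```text
t 29.5 pos [ 0.5391 -0.4165  0.2357] az 92.5 w 0.248 F [-0.4 -0.3 -6.6] q [-40.  24.  99.   0.  57. -42.]
rem tool mm [-5.2  1.7 22.7] rotvec [-0.003 -0.003  0.001]
```

```bash
python3 -m creep '[[-1,-0.005,0.002,0.003,-0.003,-0.003,0],[-1,0,0,0,0,0,0]]'>/dev/null; python3 rem.py .541 -.4215 .213 92.5;python3 wfit.py bar .541 -.4215 w8.png
```

```text
t 29.75 pos [ 0.5427 -0.4212  0.234 ] az 92.6 w 0.247 F [ 0.4 -0.3 -5.9] q [-40.  24.  99.  -0.  57. -43.]
rem tool mm [-0.2 -1.7 21. ] rotvec [0.001 0.001 0.002]
```

View pics/w8.png

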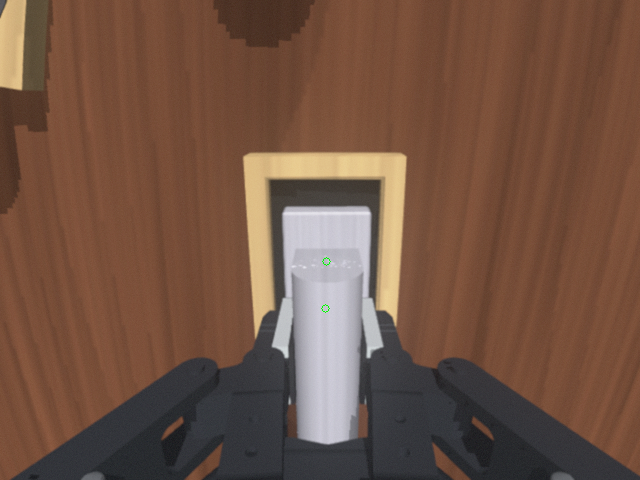

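The bar's foot is square to the oblong recess and central: foot at columns 283–370, recess at 271–381. Lowering.

```bash
python3 -m creep '[[-1,0,-0.001,0.011,0,0,0],[-1,0,0,0.006,0,0,0],[-1,0,0,0.002,0,0,0]]'>/dev/null; python3 rem.py .541 -.4215 .2133 92.5;python3 -m creep '[[-1,0,0,0.002,0,0,0]]'|grep -E "pos|force"
```

```text
t 30.18 pos [ 0.5426 -0.4215  0.2165] az 92.6 w 0.25 F [ 0.1  0.7 -6.6] q [-40.  26.  99.   0.  55. -43.]
rem tool mm [ 0.1 -1.7  3.2] rotvec [0.005 0.004 0.002]
position: [0.5426, -0.4215, 0.2143]
wrist_force: [-0.4, -0.2, -6.5]
```

```bash
python3 -m creep '[[-1,0,0,0.002,0,0,0]]'|grep -E "pos|force"; python3 rem.py .541 -.4215 .2133 92.5
```

```text
position: [0.5427, -0.4218, 0.2133]
wrist_force: [-4.4, 2.7, 7.1]
t 30.43 pos [ 0.5427 -0.4218  0.2133] az 92.6 w 0.249 F [-4.4  2.7  7.1] q [-40.  26.  99.  -0.  55. -43.]
rem tool mm [ 0.3 -1.7  0. ] rotvec [0.005 0.004 0.003]
```

```bash
python3 -m creep '[[-1,0,0,0.001,0.004,0.004,0],[0,0,0,0,0,0,0],[0,0,0,0,0,0,0],[0,0,0,0,0,0,0],[0,0,0,-0.02,0,0,0],[0,0,0,-0.04,0,0,0],[0.5,0,0,-0.05,0,0,0],[1,0,0,-0.05,0,0,0],[1,0,0,-0.04,0,0,0]]'>/dev/null; python3 -m creep '[[1,-0.03,-0.03,0,0,0,0],[1,-0.04,-0.04,0,0,0,0],[1,-0.04,-0.04,0,0,0,0],[1,-0.04,-0.04,0,0,0,0],[1,-0.03,-0.03,0,0,0,0],[1,-0.02,-0.02,0,0,0,0],[1,0,0,0,0,0,0],[1,0,0,0,0,0,0]]'>/dev/null; python3 rem.py .541 -.4215 .2133 92.5
python3 - <<'E'
from fit import *
vs=[(arm.camera_params(c),arm.snapshot(c)) for c in("top","scene")]
t=vs[0][1][130:345,75:560,::-1]; s=vs[1][1][140:425,150:445,::-1]
cv2.imwrite('pics/end1.png',cv2.resize(t,(800,355),interpolation=cv2.INTER_CUBIC)); cv2.imwrite('pics/end2.png',cv2.resize(s,(620,600),interpolation=cv2.INTER_CUBIC))
E
```

```text
t 32.55 pos [ 0.3479 -0.636   0.4481] az 92.8 w 0.999 F [ 0.2 -0.3 -0.2] q [-63.  19.  83.   1.  77. -66.]
rem tool mm [211.2 198.  233.7] rotvec [0.023 0.027 0.005]
```

View pics/end1.png

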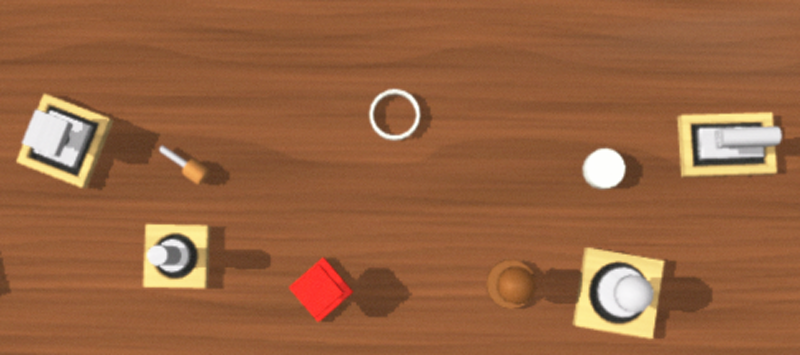

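View pics/end2.png

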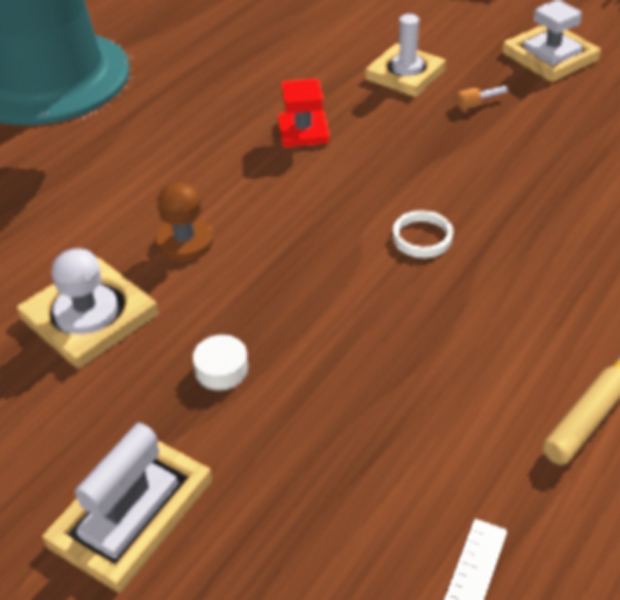

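All four stakes stand upright inside their recesses, and the bangle and both look-alikes are where they were. The gripper is open and well clear, so I'm handing in.

```bash
python3 -c "
from bench import arm
print(arm.sign_off())"
```

```text
the job is handed in; nothing more can be done
None
```

All four steel stakes now stand upright in their matching oak holders. I lowered each one until the wrist force showed contact at about the expected seating height, then let go. The job was handed in with the arm's clock at about 32.6 s, with no verdict reported.

- **Last checks:** the final top and scene pictures show every foot inside its recess and no stake tilted. The bangle, the red and brown look-alikes and the small clutter lie where they were. The gripper is open and clear of everything, with the wrist force near zero.
- **Dome pressed hard:** the dome took several extra presses, because readings taken after a pause hid the contact. The wrist force reached about 55 N (limit 120 N), carried through the gripped stake. It stands seated and looked undisturbed afterwards.
- **Not measured:** I judged "seated flat" from contact height, force and the pictures, and did not refit the stake positions at the end.

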